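Shear the top serving tile off a sprung stack and slide it home on the landing

TASK

Slide the top blue serving tile off the spring-loaded stack in the dispenser, along its two rails onto the white landing, until it lies flat there, and press it gently but surely home against the rubber pad of the red stop, ready for plating; leave it there touching the pad. The tiles are brittle and the stack is sprung: press and push only gently, never lift the tile, and leave the two tiles below it where they are. Do not disturb the things standing around.

Things in the scene. Friction and masses are not known exactly. Their poses are not given: they have to be found in the camera images.
- tile_dispenser: Stainless-steel spring dispenser, 292 x 112 mm, fixed, on four screw feet that hold its base plate 6 to 16 mm above the worktop (varies). Origin: underside of the base plate under the stack's centre; x = the way the tile slides, z up. The stack stands in a well from x = -52 mm (inside of back wall) to +57 mm, between side walls (inside faces y = -42, +42 mm), open towards +x. Beyond lies the white landing, x = 57 to 222 mm.
- well_top (a point): Centre of the stack, 58 mm above the dispenser's origin: level of the tops of the well's back and side walls. The top tile's upper face is 6 mm lower (unpressed), with about 2 mm of gap round it, so its edges cannot be reached until it has been slid. The well's floor is sprung: the stack sinks about 1 mm for each 9 N of press, and returns.
- landing_edge (a point): Middle of the landing's near edge, on its top, 40 mm above the dispenser's origin. Rails (inside faces 42 mm either side, tops 8 mm above the landing) guide the tile. The unpressed top tile's underside is about 2 mm higher than this; pressed hard (about 18 N) it sinks below and jams on the edge.
- top_tile: Top tile: flat blue glazed tile with thin white border line, 100 (x, slide direction) x 80 x 10 mm, about 0.19 kg. Origin: centre of its underside, z up. Glaze slides easily (friction about 0.2) on tiles and landing; fingers grip it better. Slid part-way it rests tilted, rear end on the stack, until it drops flat on the landing. Brittle: bears under 12 N from the fingers or against the stop.
- second_tile: Second tile, directly under the top tile, same shape. Origin: centre of its underside. It has 7 mm of free play towards the landing and must not be shifted. Freed of the top tile, its upper face stands about 2 mm above the landing.
- bottom_tile: Bottom tile, under the second, same shape. Origin: centre of its underside. Must not be shifted.
- buffer_stop: Red stop block, 80 mm wide, 18 mm high plus a black thumb knob (28 mm in all), clamped on the landing at x = 167 to 195 mm of the dispenser, same axes. Origin: at landing height, middle of the front face of its black rubber pad. The pad is stiff (1 mm for 10 N): a push of 2 to 6 N, held a moment, seats the tile surely. When the tile touches it, the tile's origin is at x = -50 mm here.
- pepper_mill: Wooden pepper mill, 58 x 58 x 160 mm, standing loose; origin centre of its underside. A bystander.
- floral_bowl: Small white bowl with a floral band, 100 mm across, 48 mm high, loose; origin centre of its underside. A bystander.
- spice_jar: Clear spice jar with a white lid, 44 mm across, 109 mm high, loose; origin centre of its underside. A bystander.
Mind the look-alikes: they are no part of the job. What is shaped like the top_tile but orange is not meant.

How it is judged:
By the outcome, as a careful person would: the job done as asked, in the order asked, and still so for the second after the job is handed in, with the robot touching nothing.
It also fails if it takes over 61 s, if anything falls off the work surface, if the arm or the gripper's body presses on something with over 40 N, if the wrist force passes 120 N, or if a joint passes its speed limit or range.

ROBOT

A 6-joint arm with a two-finger parallel gripper is mounted at the origin on a cart in front of the work surface, level with it; the furniture and walls round the work are solid. World frame = base frame: x ahead of the robot, y to its left, z up, the work surface at z = 0. Lengths are in m, angles in rad, forces in N, time in s.
With the tool pointing down it reaches from about 0.35 to 0.8 m from the base axis. Payload 7.3 kg.
Tool frame: the origin (TCP) lies between the finger pads; the fingertips stand 25 mm ahead of it and the grasp point (between the pads) lies 6 mm ahead of it (r.tip_extent is the distance from the TCP to the fingertips, in m); z points along the fingers, y is the direction in which the jaws open and shut (so a half turn about z gives the same grasp; the last joint's range is limited). The gripper opens to 85 mm and grips with 20 to 120 N. Pads are 22 mm wide; open, the fingers measure 114 mm over their backs; the gripper's body (76 mm by 85 mm) begins 54 mm behind the grasp point. The pads swing forward as they close: fully open they stand 13 mm farther back than shut.
Start: joints at [1.08, 0.342, 1.524, -0, 1.275, -0.146], TCP at [0.177, 0.494, 0.256] pointing down, gripper open.
Joint ranges: [-2.53, 2.53], [-0.77, 2.02], [0.04, 2.7], [-1, 4.14], [0.28, 2.66], [-3.11, 3.11]. Speed limits (rad/s): [2.57, 2.57, 3.14, 3.14, 3.14, 3.14].

INTERFACE

Orientations are given as a unit quaternion [x, y, z, w].
In Python, from workcell import r, command_gripper, optics gives the robot as it stands. The module is installed in compiled form; this text tells all that it offers. Calls block until the motion is done:
- r.reach(position, orientation): joint-space move of the TCP to a pose.
- r.move_straight(position, orientation=None, speed=0.15, max_force=None): straight line of the TCP; orientation=None keeps the orientation; speed is the mean speed in m/s. With max_force (N) it stops when the force on the tool has changed by that much, and returns True; else False.
- r.movej(angles): joint-space move.
- command_gripper(opening, force=None): finger opening in m; force is the grip in N (None keeps the last); returns when the fingers have stopped.
- r.hold(seconds).
- r.solve_ik(position, orientation): joint angles nearest the present ones, or None.
- r.read_state(): the state.
- optics.get_image(name): name is "scene" or "side" or "wrist"; returns (picture, depth): 480x640x3 uint8, red, green, blue; 480x640 float32, m along the optical axis (not along the pixel's ray), 0 where there is no reading.
- optics.camera_model(name): a dict with "K" (3x3 intrinsics, pixels), "R" (3x3) and "t" (3): a world point X has camera coordinates R X + t; the wrist camera has in their place "tool_from_camera" (4x4, takes a point from camera to tool coordinates, whose origin is the TCP and whose axes are the flange's). Camera axes: x right, y down, z forward; pixel columns grow to the right and rows downward; lengths in m; the calibration is good to about 2 mm. A picture is of the moment at which its call begins: read the wrist's pose just before it. camera_model takes no time and is no camera call.
A pose or a line that the arm cannot do raises r.PlanningError and nothing moves.
- r.finish_job(): hands the job in, once; it reports no verdict.
The state is a dict: "time_s": time; "joint_positions": joint angles; "dq": joint speeds; "tau": joint torques, N m; "eef_pos": TCP position; "eef_rot": TCP orientation; "contact_force": force on the tool from outside, world axes, zero at the start; "torque": the same for the moment, N m; "grip_width": finger opening in m.
Only numpy, scipy, OpenCV 4.12 (cv2) and the standard library are available. Lean on these libraries where they do the work, as an engineer would, in place of code of your own. Each camera call takes 0.05 s, during which the arm holds its last target. There are 200 camera calls.

## Working session

There is one attempt and no reset: what is moved stays moved. The work goes in short steps, each a Python script; the robot and the scene stay as the last script left them, time stands still between calls to the robot, and variables do not carry over. Pictures are saved under pics/ and viewed, about 8 in all and at most 12, crops included, and the job is handed in when it is done.

```bash
mkdir -p pics
cat > h.py <<'E'
import numpy as np, cv2
from workcell import r, command_gripper, optics
from scipy.spatial.transform import Rotation as Rot
def snap(name,fn):
    s=r.read_state(); im,d=optics.get_image(name)
    cv2.imwrite(f'pics/{fn}.png',im[:,:,::-1]); m=optics.camera_model(name)
    K=np.array(m['K'])
    if 'R' in m: R=np.array(m['R']).T; t=-R@np.array(m['t'])
    else:
        T=np.array(m['tool_from_camera']); Q=Rot.from_quat(s['eef_rot']).as_matrix()
        R=Q@T[:3,:3]; t=Q@T[:3,3]+s['eef_pos']
    v,u=np.mgrid[:480,:640]
    P=np.stack([(u-K[0,2])/K[0,0]*d,(v-K[1,2])/K[1,1]*d,d],-1)@R.T+t
    P[d==0]=np.nan
    np.savez(f'pics/{fn}.npz',im=im,P=P,K=K,R=R,t=t); return im,P
E
python3 - <<'E'
from h import *
print(r.read_state())
a,_=snap('scene','scene0'); b,_=snap('side','side0')
E
```

```text
{'time_s': 0.0, 'joint_positions': array([ 1.08000358e+00,  3.42698424e-01,  1.52506296e+00, -3.57028543e-07,
        1.27538280e+00, -1.46026836e-01]), 'dq': array([ 1.98635718e-03, -2.15890634e-04, -3.18036323e-04,  5.79940646e-04,
       -6.76172978e-04, -8.27567703e-06]), 'tau': array([ 9.19261111e-04, -4.33678651e+01, -2.46013927e+01, -1.65800893e-04,
        7.82305375e-03,  2.85585848e-07]), 'eef_pos': array([0.17724955, 0.49377122, 0.25562251]), 'eef_rot': array([ 1.71530369e-01,  9.85178527e-01, -7.36822785e-04, -2.42695794e-04]), 'contact_force': array([-0.41613303, -0.17389841, -0.52732936]), 'torque': array([-0.03132396, -0.00904459, -0.00102194]), 'grip_width': 0.08526865034852528}
```

View pics/scene0.png

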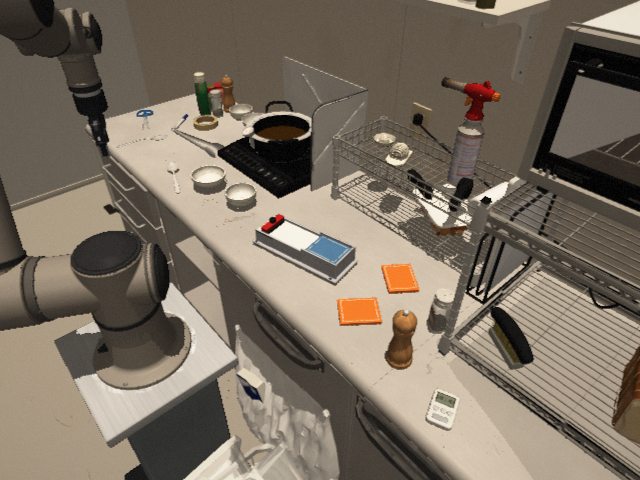

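View pics/side0.png

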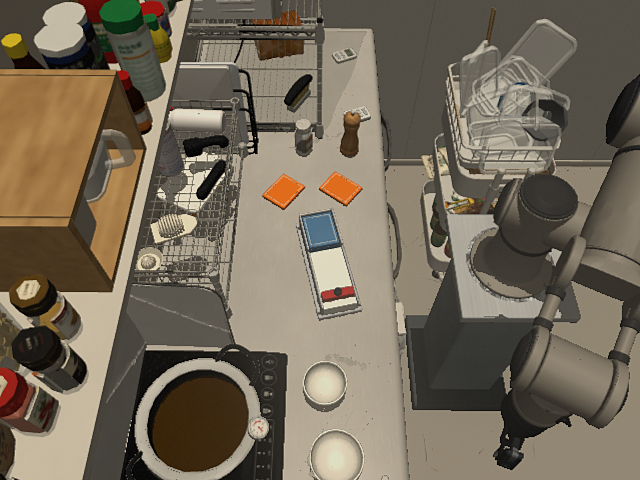

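The scene view shows the dispenser with the blue tile at (330,247), the white landing at (297,234) and the red stop at (272,222). The side view shows the tile at (321,230) and the stop at (338,293). The two orange tiles, at scene (400,278) and (359,311), are the look-alikes. Only the blue tile sits in the dispenser, so that's the one meant. Next I'll get coarse positions from depth.

Run:
```python
from h import *
for fn,bx in (('scene0',(300,365,225,285)),('side0',(290,350,200,260))):
    z=np.load(f'pics/{fn}.npz'); im=z['im'].astype(int);P=z['P']
    hsv=cv2.cvtColor(z['im'],cv2.COLOR_RGB2HSV)
    m=(hsv[...,0]>95)&(hsv[...,0]<115)&(hsv[...,1]>90); k=np.zeros_like(m);k[bx[2]:bx[3],bx[0]:bx[1]]=1; m&=k
    print(fn,'blue',m.sum(),np.nanmedian(P[m],0))
    q=P[m]; q=q[~np.isnan(q[:,0])].astype(np.float32); print(cv2.minAreaRect(q[:,:2]))
    x={'scene0':(258,290,210,235),'side0':(315,362,280,305)}[fn]
    m=((hsv[...,0]<8)|(hsv[...,0]>172))&(hsv[...,1]>150); k[:]=0;k[x[2]:x[3],x[0]:x[1]]=1;m&=k
    print('red',m.sum(),np.nanmedian(P[m],0))
    for (u,v) in {'scene0':[(297,234),(290,262+20),(240,195),(405,345),(440,310)],'side0':[(330,265),(270,300),(350,135),(304,140),(325,385)]}[fn]: print((u,v),P[v,u])
```

```text
scene0 blue 462 [ 0.50289357 -0.06624276  0.05811791]Traceback (most recent call last):
  File "<stdin>", line 7, in <module>
cv2.error: OpenCV(4.12.0) /io/opencv/modules/imgproc/src/convhull.cpp:143: error: (-215:Assertion failed) total >= 0 && (depth == CV_32F || depth == CV_32S) in function 'convexHull'
```

Run:
```python
from h import *
for fn,bx in (('scene0',(300,365,225,285)),('side0',(290,350,200,260))):
    z=np.load(f'pics/{fn}.npz'); P=z['P']
    hsv=cv2.cvtColor(z['im'],cv2.COLOR_RGB2HSV)
    m=(hsv[...,0]>95)&(hsv[...,0]<115)&(hsv[...,1]>90); k=np.zeros_like(m);k[bx[2]:bx[3],bx[0]:bx[1]]=1; m&=k
    q=P[m]; q=q[~np.isnan(q[:,0])]
    print(fn,'blue',m.sum(),np.median(q,0),cv2.minAreaRect(np.ascontiguousarray(q[:,:2],dtype=np.float32)))
    x={'scene0':(258,290,210,235),'side0':(315,362,280,305)}[fn]
    m=((hsv[...,0]<8)|(hsv[...,0]>172))&(hsv[...,1]>150); k[:]=0;k[x[2]:x[3],x[0]:x[1]]=1;m&=k
    print('red',m.sum(),np.nanmedian(P[m],0))
    for (u,v) in {'scene0':[(297,234),(405,345),(440,310),(240,195)],'side0':[(330,265),(350,135),(304,140),(325,385)]}[fn]: print((u,v),P[v,u])
```

```text
scene0 blue 462 [ 0.50289357 -0.06624276  0.05811791] ((0.5046554207801819, -0.06526117771863937), (0.06915103644132614, 0.09784169495105743), 15.584519386291504)
red 158 [0.45037454 0.11718962 0.06307276]
(297, 234) [0.49110591 0.05101781 0.0442881 ]
(405, 345) [ 0.40620012 -0.41572453  0.0735015 ]
(440, 310) [ 0.53381753 -0.40671009  0.08161687]
(240, 195) [0.50362098 0.36634358 0.01094547]
side0 blue 721 [ 0.50725226 -0.06154023  0.05835321] ((0.5076494812965393, -0.06406012177467346), (0.07922724634408951, 0.10222761332988739), 12.77724552154541)
red 183 [0.47238402 0.12712345 0.06466419]
(330, 265) [0.48113336 0.03759799 0.04424081]
(350, 135) [ 0.42061304 -0.38157519  0.07936553]
(304, 140) [ 0.55522698 -0.36996844  0.06963662]
(325, 385) [0.49391241 0.33734448 0.01050105]
```

```bash
cat >> h.py <<'E'
def down(yang): # tool z down, tool y at angle yang in world
    y=np.array([np.cos(yang),np.sin(yang),0]); z=np.array([0,0,-1.]); return Rot.from_matrix(np.stack([np.cross(y,z),y,z],1)).as_quat()
E
python3 - <<'E'
from h import *
T=np.array(optics.camera_model('wrist')['tool_from_camera']); print(T.round(3),r.tip_extent)
c=np.array([.506,-.064]); d=np.array([np.cos(np.deg2rad(103)),np.sin(np.deg2rad(103))])
for k in (13,193,-167):
    q=down(np.deg2rad(k)); print(k,r.solve_ik([*c,.3],q))
best=None
for k in (13,193):
    q=down(np.deg2rad(k)); R=Rot.from_quat(q).as_matrix()
    # optical axis point at z=.05 to lie on mid dispenser
    z=.30; o=R@T[:3,3]; a=R@T[:3,2]; s=(z+o[2]-.05)/-a[2]
    tgt=c+d*.06-(o+a*s)[:2]; j=r.solve_ik([*tgt,z],q); print(k,tgt,j)
    if j is not None and (best is None or abs(j[5])<abs(best[1][5])): best=(k,j,tgt,q)
print(best[0]); r.reach([*best[2],.30],best[3]); command_gripper(0.0,20)
print(r.read_state()['time_s'],r.tip_extent,r.read_state()['grip_width'])
snap('wrist','w1'); print(r.read_state()['contact_force'])
E
```

```text
[[-0.001 -0.965 -0.262  0.067]
 [ 1.    -0.001 -0.001  0.   ]
 [ 0.001 -0.262  0.965 -0.118]
 [ 0.     0.     0.     1.   ]] 0.025
13 [-2.76174772e-01  2.82919993e-01  1.48646467e+00 -4.44089210e-16
  1.37220799e+00 -5.03067574e-01]
193 [-2.76174772e-01  2.82919993e-01  1.48646467e+00 -4.44089210e-16
  1.37220799e+00  2.63852508e+00]
-167 [-2.76174772e-01  2.82919993e-01  1.48646467e+00 -4.44089210e-16
  1.37220799e+00  2.63852508e+00]
13 [0.48519191 0.02633575] [-1.03661360e-01  2.37159502e-01  1.54867837e+00 -4.44089210e-16
  1.35575478e+00 -3.30554163e-01]
193 [ 0.49981397 -0.03741134] [-2.27738221e-01  2.66189876e-01  1.50952720e+00 -4.44089210e-16
  1.36587558e+00  2.68696163e+00]
13
2.8917 0.025 -0.00034458850569736886
[ 0.14787987 -0.98182656  0.37074884]
```

View pics/w1.png

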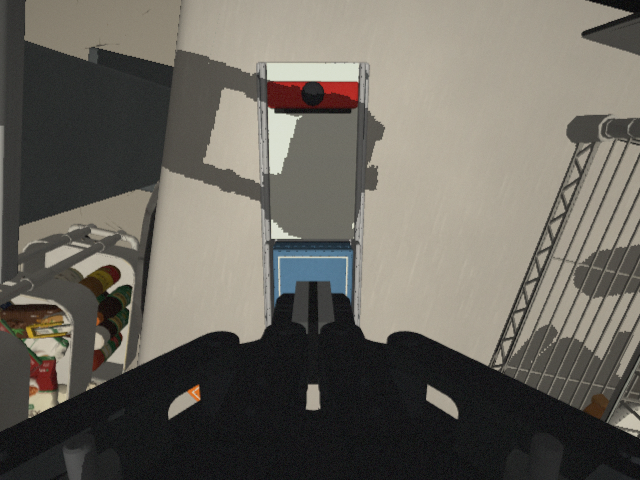

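The wrist view shows the stop at (313,95), its pad face at row ~110 and the landing edge at row ~241 (columns 269–356), with the blue tile below that. Now I'll fit the frame from depth.

Run:
```python
from h import *
z=np.load('pics/w1.npz');P=z['P'];im=z['im']
for (u,v) in [(312,180),(312,225),(300,140),(312,270),(290,265),(340,265),(263,180),(362,180),(290,95),(600,300),(450,100)]: print((u,v),P[v,u].round(4),im[v,u])
# side walls/rails: per-row, find edges of z>landing+4mm; landing points
zl=np.nanmedian(P[150:230,285:340,2]); print('landing z',zl)
L=[];C=[]
for v in range(125,236,3):
    row=P[v,240:390,2]; inn=np.where(np.abs(row-zl)<.004)[0]+240
    # contiguous run around col 312
    a=b=312
    while abs(P[v,a-1,2]-zl)<.0035:a-=1
    while abs(P[v,b+1,2]-zl)<.0035:b+=1
    L.append(P[v,a,:2]);C.append(P[v,b,:2])
L=np.array(L);C=np.array(C)
W=np.linalg.norm(L-C,axis=1);print('width',np.median(W),W.min(),W.max())
ok=abs(W-np.median(W))<.002;M=((L+C)/2)[ok]
vx,vy,x0,y0=cv2.fitLine(np.ascontiguousarray(M,dtype=np.float32),cv2.DIST_HUBER,0,.001,.001).ravel()
d=np.array([vx,vy])*np.sign(vy); print('dir',d,np.rad2deg(np.arctan2(d[1],d[0])),x0,y0)
o=np.array([x0,y0])
# profile along the centre column (u from centre)
for v in list(range(78,122,2))+list(range(232,262,2)):
    p=P[v,320]; print(v,((p[:2]-o)@d).round(4),p[2].round(4),im[v,320])
```

```text
(312, 180) [0.4785 0.0491 0.0476] [109 107  98]
(312, 225) [0.4886 0.0051 0.046 ] [108 107  98]
(300, 140) [0.4591 0.0831 0.0463] [115 112 102]
(312, 270) [ 0.4983 -0.0372  0.0583] [ 87 125 153]
(290, 265) [ 0.4757 -0.0376  0.0567] [ 87 122 149]
(340, 265) [ 0.5243 -0.0257  0.0587] [ 86 122 147]
(263, 180) [0.4327 0.0391 0.0522] [111 110 103]
(362, 180) [0.5309 0.057  0.0127] [88 87 85]
(290, 95) [0.4429 0.1186 0.0652] [83 11 14]
(600, 300) [ 0.8454 -0.0181  0.    ] [168 161 146]
(450, 100) [6.003e-01 1.560e-01 5.000e-04] [178 170 154]
landing z 0.04606662201143236
width 0.08365900211217266 0.04623691280703649 0.08422887069715179
dir [-0.22184394  0.97508216] 102.81735 0.4778289 0.051907603
78 0.0892 0.0462 [216 222 207]
80 0.0874 0.0465 [199 205 185]
82 0.0837 0.0634 [159  43  39]
84 0.0821 0.0633 [139  32  26]
86 0.0794 0.072 [39 39 39]
88 0.0775 0.0751 [44 46 45]
90 0.076 0.0748 [45 42 44]
92 0.0745 0.0738 [43 44 42]
94 0.0728 0.0741 [24 26 28]
96 0.0714 0.0725 [20 18 17]
98 0.0697 0.0737 [23 22 22]
100 0.068 0.0747 [25 25 26]
102 0.0667 0.0708 [49 16 17]
104 0.0655 0.0648 [86 27 26]
106 0.064 0.0627 [75 21 23]
108 0.0626 0.0581 [41 22 19]
110 0.0609 0.0571 [24 23 22]
112 0.0593 0.0558 [33 29 32]
114 0.0581 0.0451 [110 109  98]
116 0.0563 0.0451 [112 110 101]
118 0.0545 0.0464 [110 108  99]
120 0.0526 0.0479 [109 108 100]
232 -0.0552 0.0464 [109 107  98]
234 -0.0571 0.0471 [108 107 100]
236 -0.0593 0.0465 [110 109 100]
238 -0.0613 0.0468 [101 101  93]
240 -0.0728 0.0133 [78 76 75]
242 -0.0708 0.0282 [26 32 40]
244 -0.0695 0.0404 [37 50 60]
246 -0.0697 0.047 [54 71 85]
248 -0.0701 0.0527 [33 47 55]
250 -0.0709 0.0569 [ 72 103 124]
252 -0.0727 0.0576 [ 88 124 152]
254 -0.0743 0.0592 [ 84 122 148]
256 -0.0767 0.0583 [135 136 125]
258 -0.0786 0.0587 [110 140 156]
260 -0.0813 0.0569 [ 88 125 152]
```

```bash
cat >> h.py <<'E'
d=np.array([-.22184,.97508]); n=np.array([-d[1],d[0]]); O=np.array([.4778,.0519])-.1193*d
Q=down(np.arctan2(-n[1],-n[0]))
def W(x,tipz,y=0): return [*(O+d*x+n*y),tipz+r.tip_extent]
def F(k=6):
    f=[]
    for _ in range(k): f.append(r.read_state()['contact_force']); r.hold(.02)
    f=np.mean(f,0); return np.array([f[:2]@d,f[:2]@n,f[2]])
def me(): 
    p=r.read_state()['eef_pos']; return np.array([(p[:2]-O)@d,(p[:2]-O)@n,p[2]-r.tip_extent])
E
python3 - <<'E'
from h import *
r.reach(W(-.012,.10),Q); r.move_straight(W(-.012,.066),speed=.06)
f0=F(15); print('base',f0, me())
hit=r.move_straight(W(-.012,.0545),speed=.008,max_force=3.0)
print(hit,me(),F()-f0,r.read_state()['time_s'])
np.save('f0.npy',f0)
E
```

```text
base [-0.01978154  0.06216365 -0.0084237 ] [-0.01212604 -0.00016094  0.06630266]
True [-1.20030897e-02  2.08297797e-05  5.75294117e-02] [ 0.21648758 -0.01759276  5.05348604] 5.8417
```

Run:
```python
from h import *
f0=np.load('f0.npy'); zc=me()[2]; x=me()[0]
for i in range(6):
    x+=.008
    hit=r.move_straight(W(x,zc),speed=.025,max_force=6)
    f=F()-f0; print(hit,me().round(4),f.round(2),r.read_state()['time_s'])
    if hit or f[2]<.5 or f[2]>9: break
    zc-=np.clip((4.5-f[2])/9e3,-.0003,.0003)
snap('side','side1'); z=np.load('pics/side1.npz')
cv2.imwrite('pics/c1.png',cv2.resize(z['im'][180:340,270:390],None,fx=4,fy=4,interpolation=cv2.INTER_CUBIC)[:600,:,::-1])
```

```text
False [-0.0037  0.      0.0575] [ 1.12 -0.06  5.  ] 6.4
False [0.0043 0.0001 0.0575] [1.13 0.16 4.68] 6.9667
False [0.0122 0.0001 0.0575] [ 1.18 -0.25  4.96] 7.5333
False [0.0202 0.0001 0.0576] [ 1.08 -0.27  4.38] 8.1
False [0.0282 0.0001 0.0576] [ 1.18 -0.18  4.13] 8.6667
False [0.0362 0.0001 0.0575] [1.31 0.18 4.18] 9.2333
```

View pics/c1.png

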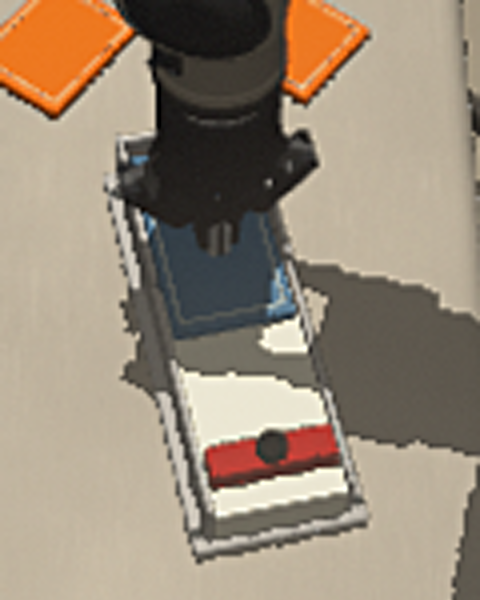

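The tile's front edge is now clearly over the landing (crop (240,330)), and it sits straight between the rails. Next I'll go in behind its rear edge, staying about 3 mm above the second tile, and push from there.

Run:
```python
from h import *
x=me()[0]
r.move_straight(W(x,.085),speed=.08); r.move_straight(W(-.032,.085),speed=.12)
z=snap('side','side2')
r.move_straight(W(-.032,.066),speed=.06); f0=F(12); np.save('f0.npy',f0)
hit=r.move_straight(W(-.032,.0513),speed=.015,max_force=2.5); print(hit,me(),F()-f0)
if hit: raise SystemExit
for X,s,m in ((0,.03,4),(.02,.03,4),(.04,.03,4),(.055,.025,4)):
    hit=r.move_straight(W(X,.0513),speed=s,max_force=m); print(hit,me().round(4),(F()-f0).round(2),r.read_state()['time_s'])
    if hit: break
snap('side','side3'); a=np.load('pics/side2.npz')['im'];b=np.load('pics/side3.npz')['im']
c=np.hstack([cv2.resize(q[180:330,270:370],None,fx=4,fy=4,interpolation=cv2.INTER_CUBIC) for q in (a,b)])
cv2.imwrite('pics/c2.png',c[:,:,::-1])
```

```text
False [-3.20349843e-02 -6.04019027e-05  5.13786352e-02] [ 0.35813555 -0.06659931 -0.17852632]
False [-0.0001 -0.      0.0513] [-0.13 -0.04  0.11] 13.7583
False [ 0.02   -0.0001  0.0513] [-0.21 -0.17 -0.29] 14.675
False [ 0.04   -0.0001  0.0513] [-0.21 -0.12  0.07] 15.5917
False [ 0.0551 -0.      0.0513] [-0.   -0.08 -0.27] 16.4417
```

View pics/c2.png

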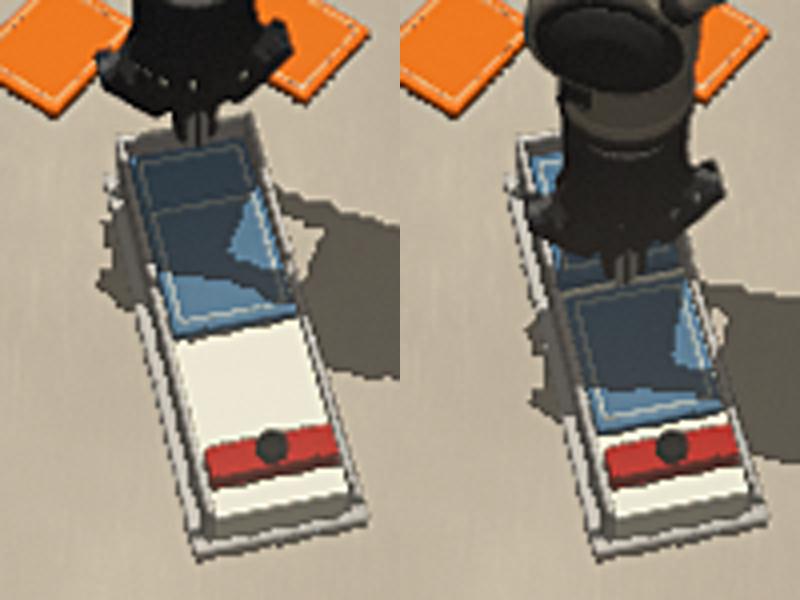

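The left crop shows the tile about halfway out, with the second tile in place behind it. The right crop shows the tile on the landing, its front edge (660,425) just short of the stop (670,455). Now a slow seating push to about 3–4 N.

Run:
```python
from h import *
f0=np.load('f0.npy')
hit=r.move_straight(W(.075,.0513),speed=.008,max_force=2.5)
f=F()-f0; print(hit,me().round(5),f.round(2),r.read_state()['time_s'])
x=me()[0]
if hit:
  for i in range(6):
    if 3<-f[0]<5: break
    x+=np.clip((4+f[0])/10e3,-.0003,.0003)*.7
    r.move_straight(W(x,.0513),speed=.004,max_force=5); f=F()-f0; print(me().round(5),f.round(2))
  r.hold(1.0); print('held',me().round(5),(F()-f0).round(2),r.read_state()['time_s'])
```

```text
True [6.688e-02 8.000e-05 5.096e-02] [-1.84 -0.53  0.65] 18.0833
[6.692e-02 5.000e-05 5.122e-02] [-2.23 -0.24 -0.31]
[6.704e-02 1.000e-05 5.128e-02] [-3.58  0.19 -0.69]
held [0.06714 0.      0.0513 ] [-3.9   0.   -0.94] 19.925
```

Run:
```python
from h import *
r.move_straight(W(.0655,.0513),speed=.002); r.move_straight(W(.058,.0513),speed=.02)
r.move_straight(W(.058,.10),speed=.08); r.reach(W(.0,.30),Q)
im,P=snap('wrist','w2'); s,_=snap('side','side4')
print(r.read_state()['time_s'],F())
c=np.hstack([cv2.resize(im[50:320,230:400],None,fx=2.2,fy=2.2,interpolation=cv2.INTER_CUBIC),
 cv2.resize(s[190:325,280:370],(396,594),interpolation=cv2.INTER_CUBIC)])
cv2.imwrite('pics/c3.png',c[:600,:,::-1]) if 0 else cv2.imwrite('pics/c3.png',c[:,:800,::-1])
for v in range(60,330,2):
    p=P[v,300]; x=(p[:2]-O)@d
    if .0<x<.21 and (x>.16 or .03<x<.09) : print(v,x.round(4),p[2].round(4),im[v,300])
print([P[v,u,2].round(4) for v in range(130,260,20) for u in (285,335)])
```

```text
22.85 [ 0.49912002  0.28135498 -0.16122074]
110 0.0897 0.057 [ 86 123 150]
112 0.0879 0.0564 [ 86 124 150]
114 0.0861 0.0556 [198 213 202]
116 0.0843 0.0563 [ 85 124 150]
118 0.0824 0.0556 [ 88 125 153]
120 0.0806 0.0559 [ 86 122 150]
122 0.0787 0.0553 [ 85 107 121]
124 0.0771 0.0455 [220 225 212]
126 0.0752 0.0464 [218 224 210]
128 0.0733 0.0466 [220 227 213]
130 0.0714 0.0465 [217 224 208]
132 0.0694 0.0464 [177 184 167]
134 0.0675 0.0461 [131 134 121]
136 0.0656 0.0474 [110 109  99]
138 0.0636 0.0445 [107 107  96]
140 0.0617 0.046 [109 107  98]
142 0.0597 0.0452 [109 110  99]
144 0.0578 0.047 [103 102  93]
146 0.055 0.0153 [86 86 85]
148 0.0528 0.0147 [86 85 83]
150 0.0507 0.0144 [88 89 85]
152 0.0497 0.0419 [48 60 68]
154 0.0481 0.05 [41 61 71]
156 0.0459 0.0457 [44 58 73]
158 0.0441 0.0487 [54 63 74]
160 0.0421 0.0479 [94 96 87]
162 0.0401 0.048 [41 57 71]
164 0.0381 0.0485 [40 56 70]
166 0.0362 0.0494 [46 63 74]
168 0.0341 0.0481 [40 60 71]
170 0.032 0.0473 [42 57 71]
[np.float64(0.0474), np.float64(0.0464), np.float64(0.014), np.float64(0.0133), np.float64(0.0484), np.float64(0.0489), np.float64(0.0484), np.float64(0.0476), np.float64(0.0486), np.float64(0.0481), np.float64(0.0469), np.float64(0.0489), np.float64(0.051), np.float64(0.0517)]
```

```bash
python3 -c "
import cv2;print(cv2.imread('pics/c3.png').shape)"
```

```text
(594, 770, 3)
```

View pics/c3.png

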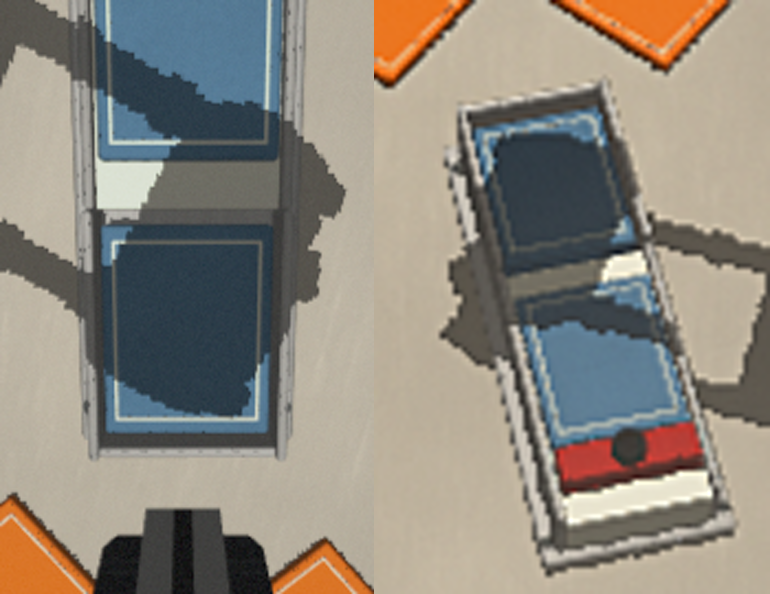

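The tile lies flat: its top is at 0.056 m, exactly 10 mm above the landing. Its rear edge is at x = 78 mm and its front is against the stop. The second tile's front edge is still at x = 50 mm.

```bash
python3 -c "
from h import *
r.finish_job()"
```

```text
the job is handed in; nothing more can be done
```

The top blue tile now lies flat on the white landing, seated against the rubber pad of the red stop, and the job is handed in after about 23 s of the 61 s allowed.

- **Slide:** I slid the tile about 48 mm by friction, pressing with 4–5 N. I then pushed its rear edge with the closed fingertips, held about 3 mm above the second tile.
- **Seating:** I pressed the tile against the stop at about 3.9 N for 1 s. Then I backed off slowly so it would not rebound.

**Last checks:**
- **Tile flat and home:** its top is 10 mm above the landing. Its rear edge is at x = 78 mm, which matches the pad I measured at about 178 mm, and the side view shows no gap at the stop.
- **Lower tiles:** the second tile's front edge is still at x = 50 mm. I did not check the bottom tile separately.
- **Surroundings:** the arm worked only above the dispenser and was clear of everything at the end. I did not re-measure the mill, bowl or jar.

**Disagreements:**
- **Stop position:** I measured the pad at about 178 mm along the dispenser, not the 167 mm I had first taken from the description. I went by the measured value, and the contact point agreed with it.
- **Force reading:** during the friction slide, the sideways force read about +1 N in the direction of motion, the opposite sign to what I expected. I did not find out why, and the tile moved as intended.

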